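Change antenna, tune, and key the desk microphone

ROBOT

A 6-joint arm with a two-finger parallel gripper is mounted at the origin on the work surface. World frame = base frame: x ahead of the robot, y to its left, z up, the work surface at z = 0. Lengths are in m, angles in rad, forces in N, time in s.
With the tool pointing down it reaches from about 0.3 to 0.775 m from the base axis. Payload 14.6 kg.
Tool frame: the origin (TCP) lies at the very end of the fingers, on their centre line; the grasp point (between the pads) lies 19 mm behind it; z points along the fingers, y is the line along which they close (so a half turn about z gives the same grasp; the last joint's range is limited). The gripper opens to 94 mm and grips with 3 to 60 N. Pads are 16 mm wide; open, the fingers measure 119 mm over their backs; the gripper's body (75 mm by 177 mm) begins 78 mm behind the grasp point.
Start: joints at [1.248, 0.3, 1.521, -0, 1.321, -0.067], TCP at [0.139, 0.532, 0.205] pointing down, gripper open.
Joint ranges: [-3.03, 3.03], [-0.79, 2.21], [0.23, 2.52], [-1.04, 4.18], [0, 3.07], [-2.55, 2.55]. Speed limits (rad/s): [2.22, 2.22, 2.57, 3.14, 3.14, 3.14].

INTERFACE

Orientations are given as [roll, pitch, yaw] about the fixed x, y, z axes, in that order (R = Rz(yaw) Ry(pitch) Rx(roll)).
In Python, from station import ctrl gives the robot as it stands.
- The arm moves only by the shell command python3 -m pendant 'ROWS' [OPENING] [FORCE]. ROWS is JSON, a list of rows, each a list of 2 entries, a list of its own where there are three numbers: the shift along the world's x, y, z in cm, then the turn about the world's z in rad. A call has 1 to 20 rows; each row shifts and turns the commanded pose from where the row before left it; what a row does not reach is not made up. A row lasts 1/12 s, in which the tool goes at most 41.7 mm and 7.16 degrees, less where a joint would pass 70% of its speed; a pose out of reach is approached as far as the arm can. A call is refused whole if a number of a shift passes 4.17 or a number of a turn 0.125, either way. A call with a gripper value outside its range is refused whole. OPENING is the opening, from 0 (shut) to 1 (fully open), set as the call begins (- or left out, the last holds). The fingers move at their own pace and stop on an object; FORCE is the grip in N (left out, the last holds). Time passes only in rows, so rows that do not move let the fingers close. It gives the time, the measured TCP pose, the force, the opening and the grip force at its end, in the units of the state.
- ctrl.get_obs(): the state, without advancing time (a new reading comes with each control period).
- ctrl.camera(name): name is "scene" or "top" or "wrist"; returns a dict with "color" (400x640x3 uint8, red, green, blue), "intrinsics" (3x3 intrinsics, pixels), "camera_from_world" (4x4, takes a point from world to camera coordinates). Camera axes: x right, y down, z forward; pixel columns grow to the right and rows downward; lengths in m; the calibration is good to about 2 mm. A picture is of the moment at which its call begins. There is no depth.
- ctrl.hand_in(): hands the job in; it is judged then, once.
The state is a dict: "time_s": time; "qpos": joint angles; "joint_vel": joint speeds; "tau": joint torques, N m; "ee_pos": TCP position; "eef_rot": TCP orientation; "force": force on the tool from outside, world axes, zero at the start; "moment": the same for the moment, N m; "grip_width": finger opening in m; "grip_force": force on a finger pad.
Only numpy, scipy, OpenCV 4.12 (cv2) and the standard library are available. Lean on these libraries where they do the work, as an engineer would, in place of code of your own. Each camera call takes 0.05 s, during which the arm holds its last target. There are 200 camera calls.

TASK

Put the club station on the air on its second antenna, using only the tip of the fingers: tap the second key from the left (as seen from the robot) on the four-key antenna console, then press the large round key on the tuner box and hold it down for about a second, then press the transmit bar at the front of the desk microphone. Press slowly and lightly, let each key come up before going to the next, press no other key, and do not lift, shove or knock over anything. Finish while still holding the transmit bar down.

Things in the scene. Friction and masses are not known exactly. Their poses are not given: they have to be found in the camera images.
- console: antenna console: loose grey sloped case, 120 mm deep (x), 200 mm wide (y), about 0.85 kg; top rises at 10 degrees from 34 mm high at the front (-x, robot side) to 55 mm at the rear. A row of four equal square white keys, 44 mm apart, runs along its width, a small clear lamp behind each. Origin: centre of its underside; +y to the left as seen from the robot, z up. Yaw within 0.25 rad either way.
- ant2_top (a point): centre of the top face of the second key from the left (seen from the robot): 20 mm square, white, 10 mm proud of the panel, bezel 3 mm proud. Its axes: z out of the sloping panel, x up the slope, y left. Goes down along -z by 6 mm against a spring, 1.5 N at first, 9 N at the stop; pressed from 2 mm; springs up when let go.
- ant2 (a joint): travel of the second key from the left; joint value 0 (up) to 0.006 m (fully down, a hard stop)
- ant1 (a joint): travel of the left-hand key; joint value 0 (up) to 0.006 m (fully down, a hard stop); not to be pressed
- ant3 (a joint): travel of the third key from the left; joint value 0 (up) to 0.006 m (fully down, a hard stop); not to be pressed
- ant4 (a joint): travel of the right-hand key; joint value 0 (up) to 0.006 m (fully down, a hard stop); not to be pressed
- tuner: tuner box: loose black sloped case, 100 mm deep (x), 120 mm wide (y), about 0.5 kg; top rises at 10 degrees from 32 mm at the front (-x, robot side) to 50 mm at the rear. One large and one small round white key side by side, 58 mm apart; five small clear lamps in a row behind them. Origin: centre of its underside; +y left, z up. Yaw within 0.25 rad.
- tune_top (a point): centre of the top face of the large round key (28 mm diameter, white, left half of the tuner box), 10 mm proud of the panel. Axes: z out of the sloping panel, x up the slope, y left. Goes down along -z by 6 mm against a spring, 1.5 N at first, 9 N at the stop; pressed from 2 mm; springs up when let go.
- tune (a joint): travel of the large round key; joint value 0 (up) to 0.006 m (fully down, a hard stop)
- bypass (a joint): travel of the small round key (12 mm diameter) on the right half of the tuner box; joint value 0 (up) to 0.006 m (fully down, a hard stop); not to be pressed
- mic: desk microphone: loose black base 160 mm deep (x), 104 mm wide, 29 mm high in front and 36 mm behind, about 0.9 kg. A gooseneck rises 60 mm behind (+x of) the origin to the 39 mm thick head, up to 0.22 m high, which stays over 25 mm behind the origin. Wide transmit bar across the front (-x, robot side), two small round keys 63 mm behind it. Origin: centre of the underside, z up. Yaw within 0.25 rad.
- ptt_top (a point): centre of the top face of the transmit bar: grey, 24 mm deep (x), 70 mm wide (y), top level, 40 mm above the table. Axes as the microphone's: z up, x away from the front, y left. Goes straight down 6 mm against a spring, 2 N at first, 9.5 N at the stop; pressed from 2 mm; springs up when let go.
- ptt (a joint): travel of the transmit bar; joint value 0 (up) to 0.006 m (fully down, a hard stop)
- mic_up (a joint): travel of the left small round key (12 mm diameter) behind the transmit bar; joint value 0 (up) to 0.006 m (fully down, a hard stop); not to be pressed
- mic_down (a joint): travel of the right small round key behind the transmit bar; joint value 0 (up) to 0.006 m (fully down, a hard stop); not to be pressed
- charger: black desktop charger, 62 by 84 mm and 45 mm high with a 22 mm step at the front, holding a handheld radio; right side of the table; leave alone. Origin: centre of its underside
- handheld: black handheld radio standing in the charger, 34 x 56 x 112 mm, with antenna 0.23 m high; leave alone. Origin: centre of its underside
- spare_handheld: handheld radio of the same kind lying on its back behind the work, with antenna 0.23 m long and 34 mm thick; leave alone. Origin: on the table under the middle of its case
- battery: black battery pack standing upright behind the tuner box, 30 x 56 x 84 mm; leave alone. Origin: centre of its underside
- adaptor: steel coax adaptor, 21 mm thick, 43 mm tall, standing beside the microphone; leave alone. Origin: centre of its underside
- screwdriver: screwdriver 170 mm long lying in front of the antenna console; leave alone. Origin: about its middle, on the table
- mug: white mug, 80 mm across and 92 mm tall, on the left; leave alone. Origin: centre of its underside
Mind the look-alikes: they are no part of the job. Leave any red or yellow look-alike of the mic alone.

How it is judged:
By the outcome, as a careful person would: the job done as asked, in the order asked, and still so for the second after the job is handed in, while the arm keeps its last pose, push and grip.
It also fails if it takes over 48 s, if anything falls off the work surface, if the arm or the gripper's body presses on something with over 40 N, if the wrist force passes 120 N, or if a joint passes its speed limit or range.

## Working session

There is one attempt and no reset: what is moved stays moved. The work goes in short steps, Python scripts to look and compute and a shell command to move; the robot and the scene stay as the last step left them, time stands still between calls to the robot, and variables do not carry over. Pictures are saved under pics/ and viewed, at most 10 in all, crops included, and the job is handed in when it is done.

```bash
mkdir -p pics; cat > h.py <<'E'
import numpy as np, cv2
from station import ctrl
def save(n,f,crop=None,s=1):
    c=ctrl.camera(n); im=cv2.cvtColor(c["color"],cv2.COLOR_RGB2BGR)
    if crop: x0,y0,x1,y1=crop; im=im[y0:y1,x0:x1]
    im=cv2.resize(im,None,fx=s,fy=s,interpolation=cv2.INTER_CUBIC); cv2.imwrite("pics/"+f,im); return c
def ray(c,u,v,z):
    T=c["camera_from_world"]; R=T[:3,:3]; o=-R.T@T[:3,3]
    d=R.T@np.linalg.inv(c["intrinsics"])@np.array([u,v,1.]); return o+d*(z-o[2])/d[2]
def proj(c,p):
    T=c["camera_from_world"]; q=c["intrinsics"]@(T[:3,:3]@np.asarray(p)+T[:3,3]); return q[:2]/q[2]
E
python3 - <<'E'
from h import *
a=save("top","top1.png");b=save("scene","scene1.png")
for c in(a,b):
    T=c["camera_from_world"];print(-T[:3,:3].T@T[:3,3])
o=ctrl.get_obs();print(o["time_s"],o["ee_pos"],o["eef_rot"],o["force"])
E
```

```text
[0.40108122 0.00499721 1.31891918]
[ 1.34312262 -0.10125043  1.08059516]
0.1 [0.13907716 0.53189025 0.20495207] [-3.14056270e+00 -8.42115224e-05  2.88580339e+00] [ 0.04882911 -0.13214932 -0.59360468]
```

View pics/top1.png

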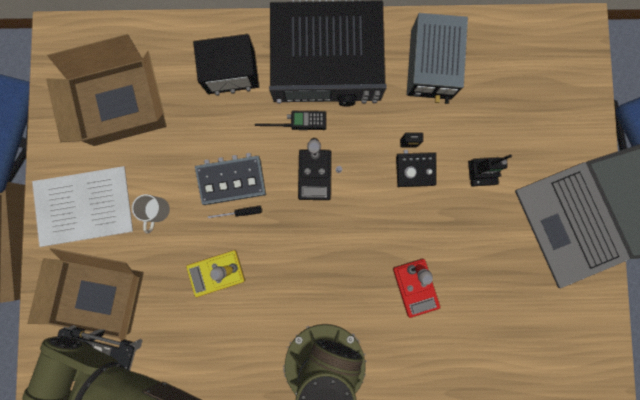

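View pics/scene1.png

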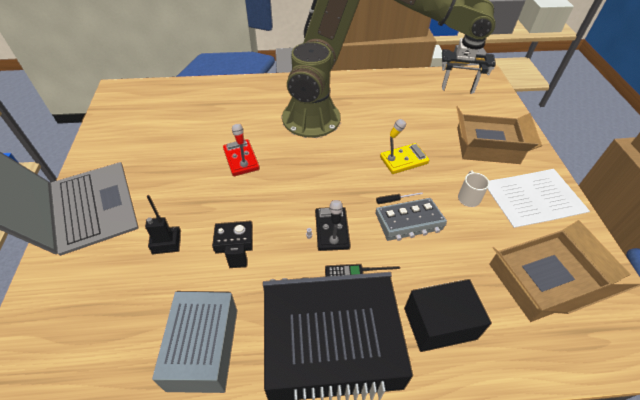

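Top view: the console is at (230,180) with keys at about (209,188), (223,186), (238,184) and (251,182). The black mic is at (315,175) with its bar at (315,192). The tuner is at (416,170) with the large key at (410,172).

Candidates: the second key from the left is (223,186), not its neighbours. The tune key is the large one at (410,172), not the small one at (430,172). The bar is on the black mic (315,192), not the yellow (195,280) or red (423,307) one.

```bash
python3 - <<'E'
from h import *
c=save("top","crop1.png",(185,125,455,225),2.9)
print(c["intrinsics"][0,0])
im=c["color"].astype(int);mn=im.min(2);sat=im.max(2)-mn
def blobs(x0,y0,x1,y1,th,z):
    m=((mn>th)&(sat<40))[y0:y1,x0:x1].astype(np.uint8)
    n,l,s,ce=cv2.connectedComponentsWithStats(m)
    for i in range(1,n):
        if s[i,4]>8:
            # weighted centroid
            yy,xx=np.where(cv2.dilate((l==i).astype(np.uint8),np.ones((3,3)))>0)
            w=np.clip(mn[yy+y0,xx+x0]-110,0,None)+1e-6
            u=(xx*w).sum()/w.sum()+x0; v=(yy*w).sum()/w.sum()+y0
            print(s[i],np.round([u,v],2),ray(c,u,v,z).round(4))
print("console");blobs(192,155,268,205,170,.0535)
print("tuner");blobs(395,150,440,190,170,.050)
print("mic");blobs(297,182,333,202,90,.040)
E
```

```text
416.42511292403134
console
[57 24  5  5 23] [251.1  180.91] [0.5649 0.2159 0.0535]
[42 26  6  6 23] [236.87 183.24] [0.5583 0.2594 0.0535]
[28 29  6  5 23] [222.66 185.6 ] [0.5517 0.3029 0.0535]
[14 31  5  5 21] [208.47 187.8 ] [0.5455 0.3462 0.0535]
tuner
[12 19  8  7 44] [410.66 171.9 ] [ 0.5861 -0.2739  0.05  ]
mic
[  5   5  25  10 219] [315.73 191.42] [0.531  0.0186 0.04  ]
```

View pics/crop1.png

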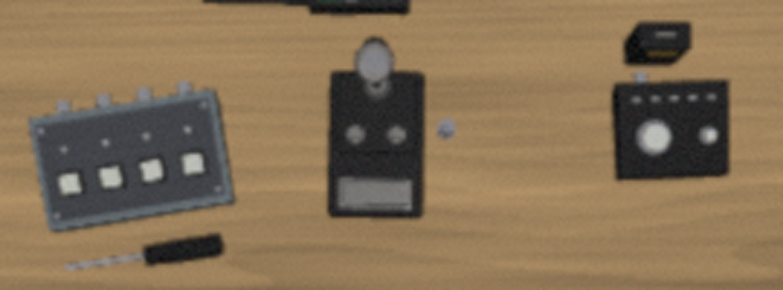

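The crop confirms the choice: four keys 44.0 mm apart (matches the spec), console yaw about +0.15, the black mic with its grey bar at the front, and the large tune key on the left of the tuner. I'll move above the second key with the fingers shut.

```bash
python3 -m pendant '[[[2.05,-1.15,0],0.02],[[2.05,-1.15,0],0.02],[[2.05,-1.15,0],0.02],[[2.05,-1.15,0],0.02],[[2.05,-1.15,0],0.02],[[2.05,-1.15,0],0.02],[[2.05,-1.15,0],0.02],[[2.05,-1.15,0],0.02],[[2.05,-1.15,0],0.02],[[2.05,-1.15,0],0.02],[[2.05,-1.15,0],0.02],[[2.05,-1.15,0],0.02],[[2.05,-1.15,0],0.02],[[2.05,-1.15,0],0.02],[[2.05,-1.15,0],0.02],[[2.05,-1.15,0],0.02],[[2.05,-1.15,0],0.02],[[2.05,-1.15,0],0.02],[[2.05,-1.15,0],0.02],[[2.05,-1.15,0],0.02]]' 0 10
python3 -m pendant '[[[0,0,-2],0],[[0,0,-2],0],[[0,0,-2],0],[[0,0,-2],0],[[0,0,-1.5],0],[[0,0,-1],0],[[0,0,0],0],[[0,0,0],0]]'
python3 - <<'E'
from h import *
c=save("wrist","w1.png"); print(proj(c,[.5517,.3029,.052]),proj(c,ctrl.get_obs()["ee_pos"]))
o=ctrl.get_obs();print(o["time_s"],o["ee_pos"],o["eef_rot"],o["force"])
E
```

```text
time_s: 1.82
ee_pos: [0.55, 0.3014, 0.2051]
eef_rot: [-3.141, -0.001, -2.996]
force: [-0.3, 0.3, -0.1]
grip_width: 0.0008
grip_force: 0.0
time_s: 2.48
ee_pos: [0.5492, 0.3021, 0.1006]
eef_rot: [-3.142, -0.0, -2.997]
force: [0.4, -0.9, 0.7]
grip_width: 0.0004
grip_force: 0.0
[317.98280033 217.99702416] [318.0884331  239.10351176]
2.5333 [0.54951518 0.30228143 0.101328  ] [ 3.14130371e+00  9.53753541e-04 -2.99737524e+00] [0.84097549 1.11557487 0.48006287]
```

View pics/w1.png

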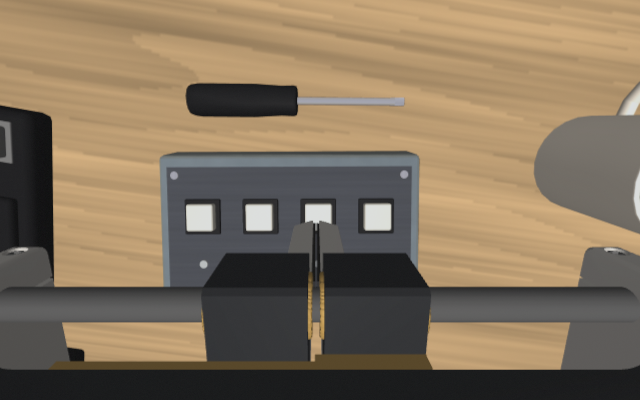

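The wrist view is flipped, with the robot side at the top. The second key sits at (318,217), right where it was predicted, and the fingertips are above it. Descending.

```bash
python3 -m pendant '[[[0,0,-1],0],[[0,0,-1],0],[[0,0,-1],0],[[0,0,-0.5],0],[[0,0,-0.3],0],[[0,0,-0.2],0],[[0,0,0],0],[[0,0,0],0]]'
python3 -m pendant '[[[0,0,-0.1],0],[[0,0,-0.1],0],[[0,0,-0.1],0],[[0,0,-0.1],0],[[0,0,-0.1],0],[[0,0,0],0],[[0,0,0],0],[[0,0,0],0]]'
```

```text
time_s: 3.2
ee_pos: [0.5493, 0.3022, 0.0607]
eef_rot: [3.142, 0.0, -2.997]
force: [0.3, -0.5, -0.1]
grip_width: 0.0003
grip_force: 0.0
time_s: 3.87
ee_pos: [0.5492, 0.3021, 0.0555]
eef_rot: [3.142, 0.0, -2.997]
force: [-0.4, 0.6, 0.1]
grip_width: 0.0006
grip_force: 0.0
```

```bash
for i in 1 2 3; do python3 -m pendant '[[[0,0,-0.05],0],[[0,0,-0.05],0],[[0,0,-0.05],0],[[0,0,0],0],[[0,0,0],0]]' | grep -E "time|ee_pos|force: \["; done
```

```text
time_s: 4.28
ee_pos: [0.5492, 0.3021, 0.0539]
force: [0.6, 0.6, -0.0]
time_s: 4.7
ee_pos: [0.5493, 0.3021, 0.0526]
force: [0.5, 0.1, 2.5]
time_s: 5.12
ee_pos: [0.5494, 0.3022, 0.0512]
force: [1.9, -1.1, 4.1]
```

```bash
python3 -m pendant '[[[0,0,-0.05],0],[[0,0,-0.05],0],[[0,0,-0.05],0],[[0,0,0],0],[[0,0,0],0]]' | grep -E "time|ee_pos|force: \["; python3 - <<'E'
from h import *
c=save("wrist","w2.png",(150,140,430,300),2)
save("top","t2.png",(185,145,285,210),6)
E
```

```text
time_s: 5.53
ee_pos: [0.5496, 0.3022, 0.0498]
force: [2.2, -0.1, 6.0]
```

View pics/w2.png

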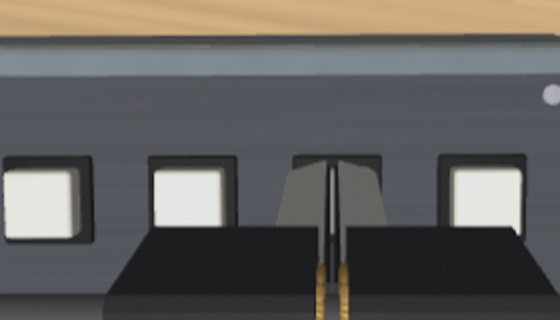

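The fingers are on key 2 only, and 6 N corresponds to about 3.6 mm of travel, so it is pressed. Releasing slowly, then backing off.

```bash
python3 -m pendant '[[[0,0,0.1],0],[[0,0,0.1],0],[[0,0,0.1],0],[[0,0,0.1],0],[[0,0,0.2],0],[[0,0,0.4],0],[[0,0,0.8],0],[[0,0,1.2],0],[[0,0,1.6],0],[[0,0,2],0],[[-1,0,2],0],[[-2,0,1.5],0],[[-1.5,0,0],0],[[-0.5,0,0],0]]'| grep -E "time|ee_pos|force: \["
python3 - <<'E'
from h import *
c=save("wrist","w3.png"); save("top","t3.png",(185,145,285,210),6)
E
python3 -m pendant '[[[0,-1.4,0],0],[[0,-3.1,0],-0.01],[[0,-3.1,0],-0.01],[[0,-3.1,0],-0.01],[[0,-3.1,0],-0.01],[[0,-3.1,0],-0.01],[[0,-3.1,0],-0.01],[[0,-3.1,0],-0.01],[[0,-3.1,0],-0.01],[[0,-3.1,0],-0.01],[[0,-3.1,0],-0.01],[[0,-3.1,0],-0.01],[[0,-3.1,0],0],[[0,-3.1,0],0],[[0,-3.1,0],0],[[0,-3.1,0],0],[[0,-3.1,0],0],[[0,-3.1,0],0],[[0,-3.1,0],0],[[0,-0.4,0],0]]'| grep -E "time|ee_pos|force: \["
python3 -m pendant '[[[2,0,0],0],[[2,0,0],0],[[2,0,0],0],[[2,0,0],0],[[0.5,0,0],0],[[0,0,0],0]]'
```

```text
time_s: 6.8
ee_pos: [0.4982, 0.3024, 0.1526]
force: [0.6, -0.1, 0.8]
time_s: 8.57
ee_pos: [0.498, -0.279, 0.1497]
force: [-0.6, -0.2, 0.6]
time_s: 9.07
ee_pos: [0.5843, -0.2741, 0.1494]
eef_rot: [3.141, -0.001, -3.107]
force: [0.4, -0.3, -0.0]
grip_width: 0.0004
grip_force: 0.0
```

View pics/w3.png

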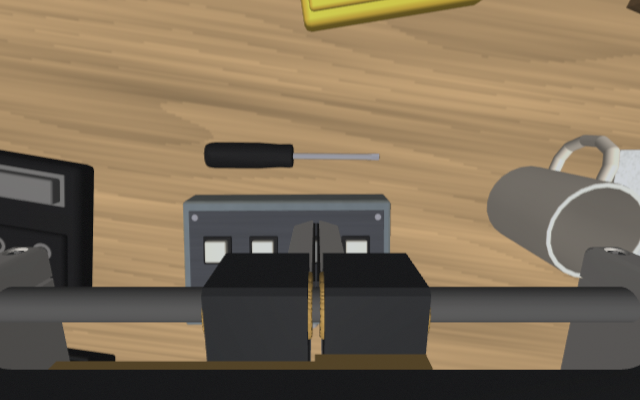

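The console hasn't moved. Next I'll check its lamp and the alignment over the tuner.

```bash
python3 - <<'E'
from h import *
c=save("wrist","w4.png"); save("scene","s4.png",(370,185,460,250),5)
print(proj(c,[.586,-.274,.051]))
a=cv2.imread("pics/w4.png")[100:340];b=cv2.imread("pics/s4.png")[:,:];b=cv2.resize(b,(450,325))
m=np.zeros((570,640,3),np.uint8);m[:240]=a;m[245:570,:450]=b;cv2.imwrite("pics/m4.png",m)
E
```

```text
[317.24076437 200.39874291]
```

View pics/m4.png

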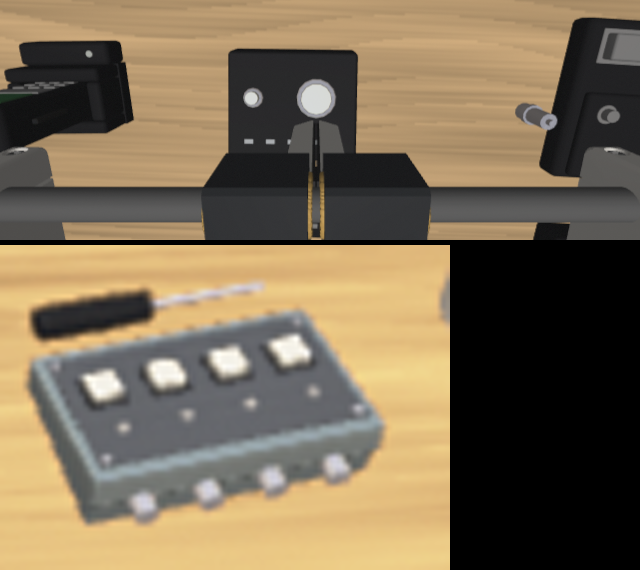

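The tune key is at (316,199), within a pixel or so of the prediction. All console keys are up and the lamps stay plain. The press itself was confirmed by force and travel (about 3.5 mm). Descending on the tune key.

```bash
python3 -m pendant '[[[0,0,-1.5],0],[[0,0,-2],0],[[0,0,-2],0],[[0,0,-1.5],0],[[0,0,-1],0],[[0,0,-0.5],0],[[0,0,-0.3],0],[[0,0,-0.2],0],[[0,0,-0.1],0],[[0,0,-0.1],0],[[0,0,-0.1],0],[[0,0,0],0],[[0,0,0],0]]'| grep -E "time|ee_pos|force: \["
for i in 1 2 3; do python3 -m pendant '[[[0,0,-0.05],0],[[0,0,-0.05],0],[[0,0,-0.05],0],[[0,0,0],0],[[0,0,0],0]]' | grep -E "time|ee_pos|force: \["; done
```

```text
time_s: 10.25
ee_pos: [0.5842, -0.2739, 0.0576]
force: [-1.6, -0.1, 0.8]
time_s: 10.67
ee_pos: [0.5841, -0.2739, 0.0559]
force: [-0.2, -0.5, 0.5]
time_s: 11.08
ee_pos: [0.5842, -0.2739, 0.0544]
force: [0.5, -0.3, 0.6]
time_s: 11.5
ee_pos: [0.5842, -0.2739, 0.0529]
force: [0.6, 0.4, -0.9]
```

```bash
python3 -m pendant '[[[0,0,-0.05],0],[[0,0,-0.05],0],[[0,0,-0.05],0],[[0,0,-0.05],0],[[0,0,-0.05],0],[[0,0,-0.05],0],[[0,0,-0.05],0],[[0,0,-0.05],0]]' | grep -E "time|ee_pos|force: \["; python3 -m pendant '[[[0,0,0],0]]' | grep -E "time|ee_pos|force: \["
```

```text
time_s: 12.17
ee_pos: [0.5844, -0.2739, 0.0492]
force: [0.7, 1.0, 4.0]
time_s: 12.25
ee_pos: [0.5843, -0.2739, 0.0491]
force: [0.9, 0.5, 2.3]
```

```bash
python3 -m pendant '[[[0,0,-0.05],0],[[0,0,-0.05],0],[[0,0,-0.05],0]]' | grep -E "time|ee_pos|force: \["; python3 -m pendant '[[[0,0,0],0],[[0,0,0],0]]' | grep -E "time|ee_pos|force: \["
```

```text
time_s: 12.5
ee_pos: [0.5845, -0.2739, 0.0477]
force: [2.0, 0.4, 5.0]
time_s: 12.67
ee_pos: [0.5845, -0.2739, 0.0477]
force: [1.3, 0.6, 5.5]
```

```bash
python3 -m pendant '[[[0,0,0],0],[[0,0,0],0],[[0,0,0],0],[[0,0,0],0],[[0,0,0],0]]' | grep -E "time|ee_pos|force: \["; python3 - <<'E'
from h import *
c=save("wrist","w5.png");save("scene","s5.png",(195,200,275,275),6)
E
python3 -m pendant '[[[0,0,0.1],0],[[0,0,0.1],0],[[0,0,0.1],0],[[0,0,0.1],0],[[0,0,0.2],0],[[0,0,0.4],0],[[0,0,0.8],0],[[0,0,1.2],0],[[0,0,1.6],0],[[0,0,2],0],[[-1,0,2],0],[[-2,0,1.5],0],[[-2.5,0,0],0],[[-2.5,0,0],0],[[-1.5,0,0],0],[[0,0,0],0]]'| grep -E "time|ee_pos|force: \["
python3 - <<'E'
from h import *
save("wrist","w6.png");save("scene","s6.png",(195,200,275,275),6)
a=cv2.imread("pics/w5.png")[100:340,160:480];b=cv2.imread("pics/w6.png")[100:340,160:480]
s=[cv2.resize(cv2.imread(f"pics/s{i}.png"),(320,300)) for i in(5,6)]
cv2.imwrite("pics/m6.png",np.vstack([np.hstack([a,b]),np.hstack(s)]))
E
```

```text
time_s: 13.08
ee_pos: [0.5845, -0.274, 0.0478]
force: [1.3, 1.0, 4.9]
time_s: 14.52
ee_pos: [0.4874, -0.2742, 0.15]
force: [-0.3, 0.4, 0.7]
```

View pics/m6.png

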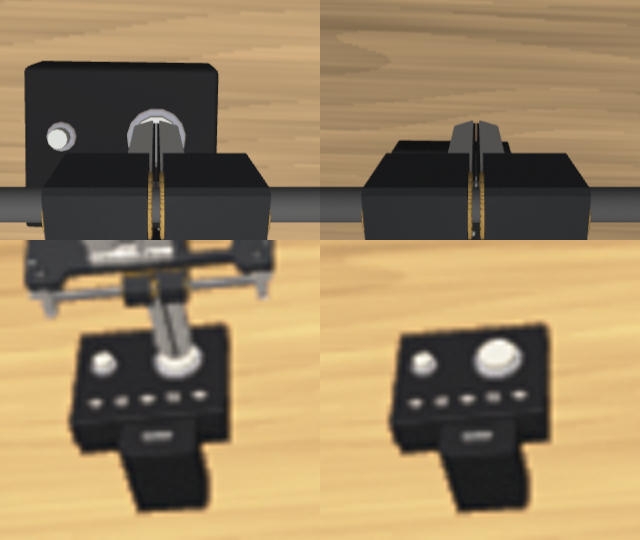

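While pressed, the tune key was down under the fingertips with the small key clear. Afterwards it is up again and the box is unmoved. On to the transmit bar.

```bash
python3 -m pendant '[[[0,1.3,0],0],[[0,2.8,0],0],[[0,2.8,0],0],[[0,2.8,0],0],[[0,2.8,0],0],[[0,2.8,0],0],[[0,2.8,0],0],[[0,2.8,0],0],[[0,2.8,0],0],[[0,2.8,0],0],[[1,2,0],-0.01],[[1,0.8,0],-0.02],[[1,0,0],-0.02],[[1,0,0],-0.02],[[0.3,0,0],0],[[0,0,0],0],[[0,0,0],0]]'| grep -E "time|ee_pos|rot|force: \["
python3 -m pendant '[[[0,0,-1.5],0],[[0,0,-2],0],[[0,0,-2],0],[[0,0,-1.5],0],[[0,0,-1],0],[[0,0,-0.5],0],[[0,0,0],0],[[0,0,0],0]]'| grep -E "time|ee_pos|force: \["
python3 - <<'E'
from h import *
c=save("wrist","w7.png"); print(proj(c,[.531,.0186,.04]))
E
```

```text
time_s: 16.03
ee_pos: [0.5319, 0.0196, 0.1482]
eef_rot: [3.142, -0.001, 3.107]
force: [0.8, -0.1, -0.1]
time_s: 16.7
ee_pos: [0.5324, 0.0191, 0.0641]
force: [-0.4, 0.2, 0.1]
[317.15655704 222.77564548]
```

View pics/w7.png

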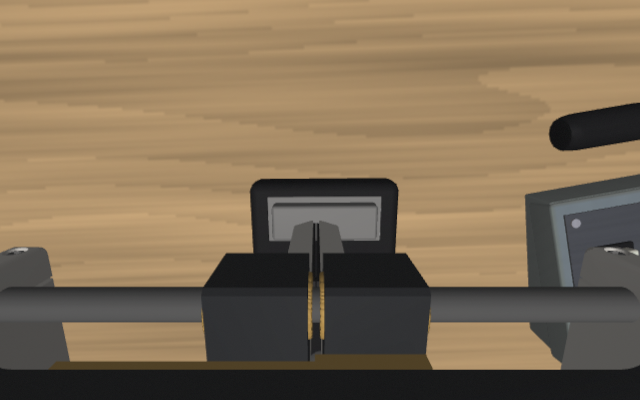

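The bar spans about (271–378, 204–240) with its centre at (325,222). That matches the prediction in x and is about 5 mm to the left, so I'll correct by 0.4 cm and press.

```bash
python3 -m pendant '[[[0,0.2,-0.6],0],[[0,0.2,-0.6],0],[[0,0,-0.3],0],[[0,0,-0.2],0],[[0,0,-0.1],0],[[0,0,-0.1],0],[[0,0,-0.05],0],[[0,0,-0.05],0],[[0,0,0],0],[[0,0,0],0]]'| grep -E "time|ee_pos|force: \["
for i in 1 2 3; do python3 -m pendant '[[[0,0,-0.05],0],[[0,0,-0.05],0],[[0,0,-0.05],0],[[0,0,-0.05],0],[[0,0,0],0],[[0,0,0],0]]' | grep -E "time|ee_pos|force: \["; done
```

```text
time_s: 17.58
ee_pos: [0.5322, 0.0231, 0.0435]
force: [1.0, 0.9, -0.1]
time_s: 18.08
ee_pos: [0.5321, 0.0231, 0.0414]
force: [-0.8, 0.8, -0.4]
time_s: 18.58
ee_pos: [0.5322, 0.0231, 0.0395]
force: [-1.3, -0.9, 2.4]
time_s: 19.08
ee_pos: [0.5322, 0.0231, 0.0376]
force: [-2.2, 0.4, 4.3]
```

```bash
python3 -m pendant '[[[0,0,-0.05],0],[[0,0,-0.05],0],[[0,0,-0.04],0],[[0,0,0],0],[[0,0,0],0],[[0,0,0],0]]' | grep -E "time|ee_pos|force: \["
python3 - <<'E'
from h import *
save("wrist","w8.png");save("scene","s8.png",(190,180,480,280),2.2)
a=cv2.imread("pics/w8.png")[120:360];b=cv2.imread("pics/s8.png");b=cv2.copyMakeBorder(b,0,0,0,max(0,640-b.shape[1]),cv2.BORDER_CONSTANT)[:,:640]
cv2.imwrite("pics/m8.png",np.vstack([a,b]));print(ctrl.get_obs()["force"],ctrl.get_obs()["ee_pos"])
E
```

```text
time_s: 19.58
ee_pos: [0.5322, 0.0231, 0.0363]
force: [-2.5, 0.1, 7.0]
[-2.80115061 -1.01041691  6.78688181] [0.53222259 0.02310322 0.03626786]
```

View pics/m8.png

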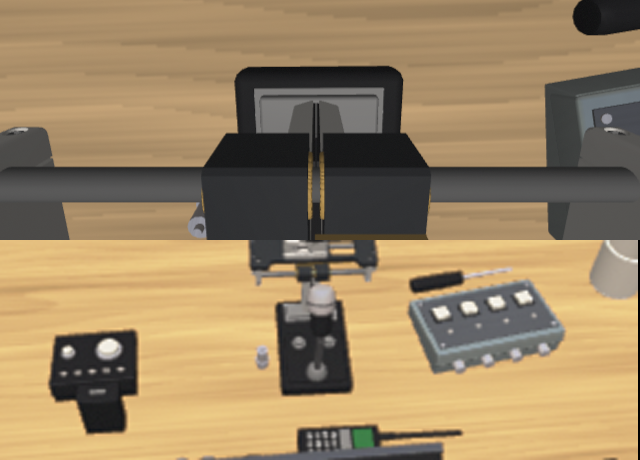

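The bar is held down by the tip at about 6.9 N, roughly 3.8 mm. Nothing is displaced and the other keys are up.

```bash
python3 -c "
from station import ctrl
print(ctrl.hand_in())"
```

```text
the job is handed in; nothing more can be done
None
```

I tapped the second antenna key, held the large tune key for about 1.1 s, and handed the job in at about 20 s with the transmit bar still held down (about 6.9 N, roughly 3.8 mm); no other key was touched and nothing looked moved, but no lamp was seen to light, so the presses rest on force and travel readings.

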